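Dust out the stone pot and book it in with the tag scanner

TASK

Get the open stone pot ready for sale: take the long brush from its tube, run it down to the bottom of the pot, up to about the rim and down to the bottom again, and stand it back in its tube. Then take the scanner from its tray, hold it in the gripper with its window 5 to 10 cm in front of that pot's barcode tag, aimed at the middle of the tag and roughly square to it, keep it steady there for two seconds, and lay it back flat in the tray. Do not tip or shift the pot, and leave the lidded jar, the teacup and the stone block where they stand.

Things in the scene. Friction and masses are not known exactly. Their poses are not given: they have to be found in the camera images.
- pot: the open round pot of pale green-grey stone, 90 outer diameter, 100 high, wall 6, inner floor 8 above its underside (inner diameter 78), 0.7 kg, loose; it stands on pot_stand. Origin: centre of its underside, z up to the mouth
- pot_stand: dark wooden board under the pot, 210 (its x) by 110 (its y) by 18 thick, fixed, lying on the table; the pot stands 50 from its middle towards its +x end and the tag leans on a small wedge near its -x end. Origin: centre of its underside
- pot_tag: the pot's white price tag with black bars on the same board, 80 wide, 56 tall, 4 thick, fixed, leaning back 25 degrees, facing away from the pot. Origin: the middle of its printed face, 46 above the table; x points into the card (a scanner looking squarely at it points along this x), y along its width
- jar: a lidded stone jar, closed, 82 wide, 112 high, a bystander that stands on a like board with a like tag (not to be scanned). Origin: centre of its underside
- brush_tube: round open wooden tube, 58 outer diameter, wall 4 (inner diameter 50), 75 high, inner floor 5 above the table, fixed. Origin: centre of its underside
- brush: long dusting brush standing upright in the tube, bristles down, 200 long, 80 g: stiff bristle head 38 diameter and 60 high, steel collar 24 diameter up to 80, then a straight round handle 18 diameter up to 200. Origin: centre of the bristles' flat lower end, z along the handle (up)
- tray: shallow open wooden tray lined with felt, outer 230 (its x) by 150 (its y), walls 6 thick and 14 high, floor 6 above the table, fixed. Origin: centre of its underside
- scanner: straight grey hand-held scanner lying in the tray, 165 long, 0.2 kg. Its x axis is its aim, z up. Handle 34 wide and 30 high from x=-90 to x=30, broader head 54 wide and 34 high from x=30 to x=75. Origin: on its underside below the centre of mass; grip the handle near there
- scanner_window (a point): middle of the dark window at the scanner's front end, 75 ahead of (x) and 17 above (z) the scanner's origin; axes as the scanner's
- teacup: white tea cup, 76 wide, 60 high, a bystander. Origin: centre of its underside
- seal: brown stone block, 35 by 70 by 30 high, a bystander. Origin: centre of its underside

How it is judged:
By the outcome, as a careful person would: the job done as asked, in the order asked, and still so for the second after the job is handed in, with the robot touching nothing.
It also fails if it takes over 72 s, if anything falls off the work surface, if the arm or the gripper's body presses on something with over 40 N, if the wrist force passes 120 N, or if a joint passes its speed limit or range.

ROBOT

A 6-joint arm with a two-finger parallel gripper is mounted at the origin on the work surface. World frame = base frame: x ahead of the robot, y to its left, z up, the work surface at z = 0. Lengths are in mm, angles in degrees, forces in N, time in s.
With the tool pointing down it reaches from about 350 to 850 mm from the base axis. Payload 8.1 kg.
Tool frame: the origin (TCP) lies at the very end of the fingers, on their centre line; the grasp point (between the pads) lies 19 mm behind it (tcp_to_grasp is the distance from the TCP to the grasp point, in mm); z points along the fingers, x is the direction in which the jaws open and shut, and the axes are right-handed (so a half turn about z gives the same grasp; the last joint's range is limited). The gripper opens to 85 mm and grips with 20 to 120 N. Pads are 22 mm wide; open, the fingers measure 114 mm over their backs; the gripper's body (76 mm by 85 mm) begins 54 mm behind the grasp point. The pads swing forward as they close: fully open they stand 13 mm farther back than shut.
Start: joints at [67.758, 7.471, 85.268, -0, 87.261, -4.893], TCP at [178.895, 572.715, 231.292] pointing down, gripper open.
Joint ranges: [-169.43, 169.43], [-51.17, 129.36], [1.28, 143.12], [-76.62, 256.62], [0, 156.53], [-152.29, 152.29]. Speed limits (degrees/s): [136.94, 136.94, 159.86, 180, 180, 180].

INTERFACE

Orientations are given as [roll, pitch, yaw] about the fixed x, y, z axes, in that order (R = Rz(yaw) Ry(pitch) Rx(roll)).
In Python, from bench import * gives the robot as it stands. The module is installed in compiled form; this text tells all that it offers.
- The arm moves only by the tool apply_moves, never from a script. Its argument "targets" is text: rows parted by semicolons, each of 7 numbers parted by spaces: the turn, a rotation vector about the tool's x, y, z in rad, then the shift along the tool's x, y, z in cm, then the finger opening in cm, from 0 to 8.54. A call has exactly 5 rows; each row is the pose to reach, as a shift and turn from the pose commanded when the call began, along the tool's axes at that moment; what a row does not reach only later rows make up. A row lasts 1/10 s, in which the tool goes at most 50 mm and 8.59 degrees, less where a joint would pass 70% of its speed; a pose out of reach is approached as far as the arm can. A call with a gripper value outside its range is refused whole. The fingers move at their own pace and stop on an object; "force" is the grip in N (left out, the last holds). Time passes only in rows, so rows that repeat a pose let the fingers close, or fill a call up. It gives the time, the measured TCP pose, the force and the opening at its end, in the units of the state.
- sense(): the state, without advancing time (a new reading comes with each control period).
- snapshot(name): name is "scene" or "top"; returns the picture (384x512x3 uint8, red, green, blue); there is no depth.
- camera_model(name): a dict with "fx", "fy", "cx", "cy" (pixels), "k1" (the pictures are not rectified: a ray, as slopes to the right and down, at radius r is drawn at 1 + k1 r^2 times it, then the intrinsics apply), "position" and "attitude" of the camera in the world. Camera axes: x right, y up, looking along -z (the intrinsics and any distortion apply to the point x, -y, -z); pixel columns grow to the right and rows downward; lengths in mm; the calibration is good to about 2 mm. A picture is of the moment at which its call begins. camera_model takes no time and is no camera call.
- hand_in(): hands the job in, once; it reports no verdict.
Trained networks look in the newest picture that a camera, given by its name, has taken for a name from the list of things; names that differ only in an ending like _2 or _b are one class to them, and where a whole thing is asked for, a point or a joint stands for the part that bears it (a point fixed in the world has none). Each returns a list of dicts, best first, with "confidence" (0 to 1); they miss things now and then, are a little off and sometimes report something else, mostly with a low value. They report only what shows in the picture. A call takes as long as a camera call.
- recognise(camera, query): "at" ([row, column] in pixels, amid what is visible of it).
- place_of(camera, query): "at" ([row, column] in pixels: a listed point, or the origin of a listed thing).
The state is a dict: "time": time; "joint_pos": joint angles; "qd": joint speeds; "joint_efforts": joint torques, N m; "tool_pos": TCP position; "tcp_rot": TCP orientation; "ft_force": force on the tool from outside, world axes, zero at the start; "wrist_torque": the same for the moment, N m; "finger_gap": finger opening in mm.
Only numpy, scipy, OpenCV 4.12 (cv2) and the standard library are available. Lean on these libraries where they do the work, as an engineer would, in place of code of your own. Each camera call takes 0.05 s, during which the arm holds its last target. There are 200 camera calls.

## Working session

There is one attempt and no reset: what is moved stays moved. The work goes in short steps, Python scripts to look and compute and a tool call to move; the robot and the scene stay as the last step left them, time stands still between calls to the robot, and variables do not carry over. Pictures are saved under pics/ and viewed, about 8 in all and at most 12, crops included, and the job is handed in when it is done.

Besides the shell and the picture viewer there is one more tool, called as name(argument=value, ...) on one line, values as JSON. apply_moves: Moves the arm, as the interface text tells. Its arguments: {"type":"object","properties":{"targets":{"type":"string"},"force":{"type":"number"}},"required":["targets"]}

```bash
mkdir -p pics; ls; cat > h.py <<'E'
from bench import *
import numpy as np, cv2
from scipy.spatial.transform import Rotation as R
def att(m):
    a=np.array(m["attitude"],float)
    return a if a.shape==(3,3) else R.from_euler('xyz',a,degrees=True).as_matrix()
def ray(m,at):
    d=np.array([(at[1]-m["cx"])/m["fx"],(at[0]-m["cy"])/m["fy"]])
    u=d.copy()
    for _ in range(20): u=d/(1+m["k1"]*(u@u))
    v=att(m)@np.array([u[0],-u[1],-1]); return np.array(m["position"],float),v/np.linalg.norm(v)
def proj(m,P):
    p=att(m).T@(np.array(P,float)-m["position"]); u=np.array([p[0],-p[1]])/-p[2]
    u=u*(1+m["k1"]*(u@u)); return [m["cy"]+m["fy"]*u[1],m["cx"]+m["fx"]*u[0]]
def tri(r1,r2):
    A=[];b=[]
    for o,d in (r1,r2):
        M=np.eye(3)-np.outer(d,d);A.append(M);b.append(M@o)
    x=np.linalg.lstsq(np.vstack(A),np.hstack(b),rcond=None)[0]
    return x,[round(float(np.linalg.norm((np.eye(3)-np.outer(d,d))@(x-o))),1) for o,d in (r1,r2)]
def atz(r,z): return r[0]+r[1]*(z-r[0][2])/r[1][2]
E
python3 - <<'E'
from h import *
np.set_printoptions(precision=1,suppress=True)
ims={}
M={n:camera_model(n) for n in("scene","top")}
for n in M:
    print(n,M[n]); ims[n]=snapshot(n)
    cv2.imwrite(f"pics/{n}0.png",ims[n][:,:,::-1])
for q in["pot","pot_stand","pot_tag","jar","brush_tube","brush","tray","scanner","scanner_window","teacup","seal"]:
    D={n:place_of(n,q) for n in M}
    for n in M: print(q,n,[(np.round(d["at"],1).tolist(),round(d["confidence"],2)) for d in D[n][:3]])
    if D["scene"] and D["top"]:
        print("   ",*tri(*[ray(M[n],D[n][0]["at"]) for n in M]))
print(sense())
E
```

```text
pics
scene {'fx': 429.29362463495823, 'fy': 429.29362463495823, 'cx': 260.8243696748952, 'cy': 189.8591724711987, 'k1': -0.07109054446995003, 'position': array([1277.5, -141.8, 1055.3]), 'attitude': array([35.4, -0.2, 80.7])}
top {'fx': 457.93418169465025, 'fy': 457.93418169465025, 'cx': 257.31617221683905, 'cy': 188.22707115280593, 'k1': -0.16338467659852648, 'position': array([ 403.1,  -35.4, 1091.9]), 'attitude': array([  7.9,   0.6, -88.8])}
pot scene [([163.5, 161.1], 0.88)]
pot top [([257.0, 380.2], 0.65)]
    [ 395.2 -312.4   12.4] [2.1, 2.1]
pot_stand scene [([166.6, 172.7], 0.95)]
pot_stand top [([253.2, 360.1], 0.72)]
    [ 403.1 -273.    -2.2] [3.6, 3.6]
pot_tag scene [([164.4, 196.8], 0.66)]
pot_tag top [([237.0, 330.4], 0.83)]
    [ 439.4 -195.1   38. ] [3.4, 3.4]
jar scene [([209.3, 160.3], 0.57), ([163.9, 159.4], 0.16)]
jar top [([188.6, 376.7], 0.57), ([253.4, 159.3], 0.57)]
    [ 559.6 -315.1   -0.7] [4.4, 4.4]
brush_tube scene [([202.2, 355.4], 0.75)]
brush_tube top [([159.3, 146.0], 0.85)]
    [622.1 255.8  -5.7] [0.6, 0.6]
brush scene [([199.6, 359.7], 0.78)]
brus
[... 357 characters left out ...]
.0, 320.9], 0.97)]
scanner_window top [([255.3, 156.2], 0.66)]
    [387.4 210.9   7.3] [5.1, 5.1]
teacup scene [([246.7, 322.5], 0.61)]
teacup top [([109.9, 195.2], 0.83)]
    [749.9 131.2  -8.9] [8.5, 8.5]
seal scene [([148.8, 255.2], 0.61)]
seal top [([264.6, 247.2], 0.77)]
    [371.5  -4.6  -1.6] [4.0, 4.0]
{'time': 1.2, 'joint_pos': array([67.8,  7.5, 85.3,  0. , 87.3, -4.9]), 'qd': array([ 0.1, -0.1,  0. ,  0. , -0.1, -0.1]), 'joint_efforts': array([  0. , -56.9, -50.1,   0. ,   0. ,  -0. ]), 'tool_pos': array([178.9, 572.7, 231.3]), 'tcp_rot': array([-180. ,   -0. ,   72.7]), 'ft_force': array([ 0.1,  0. , -0. ]), 'wrist_torque': array([-0., -0., -0.]), 'finger_gap': 85.45128757362758}
```

```bash
python3 - <<'E'
import cv2
for n in("scene","top"):
    i=cv2.imread(f"pics/{n}0.png"); cv2.imwrite(f"pics/{n}1.png",cv2.resize(i,(800,600),interpolation=cv2.INTER_CUBIC))
E
```

```text
(no output)
```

View pics/scene1.png

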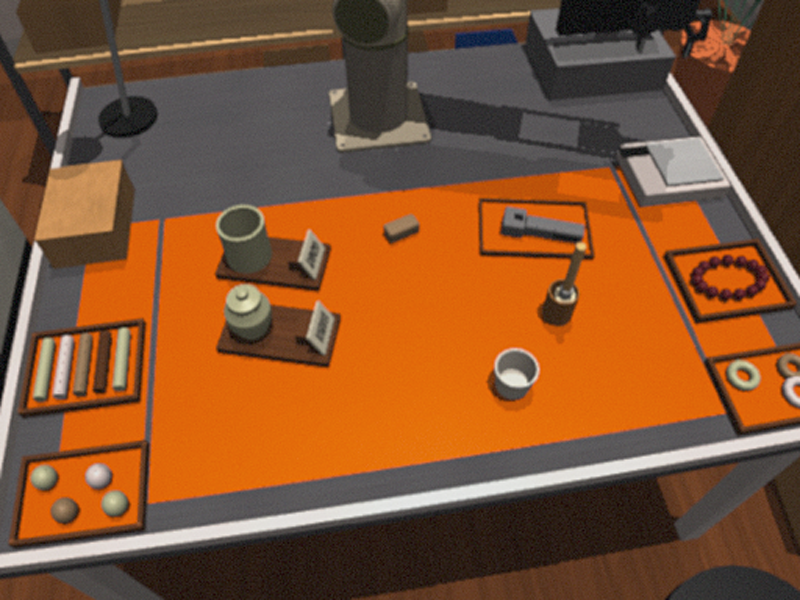

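View pics/top1.png

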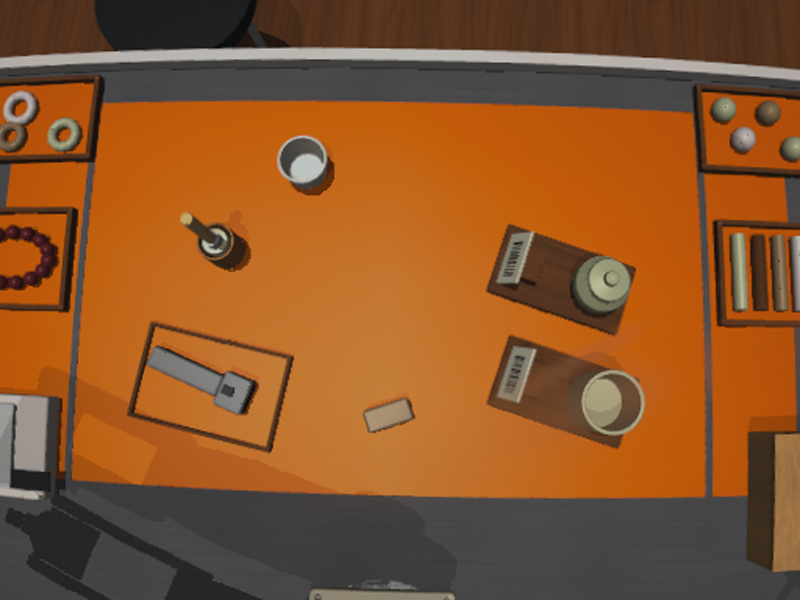

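The overview shows the pot behind the jar, with its tag facing +y. The brush stands in its tube, and the scanner lies in its tray with its head pointing towards the seal. I'll refine from hand-picked pixels, given in the 800x600 pictures.

```bash
python3 - <<'E'
from h import *
np.set_printoptions(precision=1,suppress=True)
M={n:camera_model(n) for n in("scene","top")}
s=512/800
r=lambda n,c,w: ray(M[n],[w*s,c*s])
print("brush top",*tri(r("scene",581,246),r("top",187,218)))
for nm,p in dict(a=(510,337),b=(488,404),c=(617,447)).items(): print("board top",nm,atz(r("top",*p),18))
for nm,p in dict(a=(220,279),b=(325,287),c=(331,243)).items(): print("board scene",nm,atz(r("scene",*p),9))
for nm,p in dict(l=(582,402),r=(644,402),u=(613,370),d=(613,434)).items(): print("rim",nm,atz(r("top",*p),118))
for nm,p in dict(l=(219,225),r=(265,225),u=(242,206),d=(242,243)).items(): print("rim scene",nm,atz(r("scene",*p),118))
for nm,p in dict(bl=(128,415),tl=(153,322),tr=(293,356),br=(271,450)).items(): print("tray",nm,atz(r("top",*p),14))
for nm,p in dict(tail=(155,358),headL=(257,384),headR=(242,414)).items(): print("scn",nm,atz(r("top",*p),38))
for nm,p in dict(l=(197,240),r=(237,243)).items(): print("tube",nm,atz(r("top",*p),75))
for n,fs in(("top",[(100,80,60,100,"a"),(90,290,95,370,"b")]),):
    pass
i=cv2.imread("pics/top0.png")
a=cv2.resize(i[195:305,290:430],None,fx=4,fy=4,interpolation=cv2.INTER_CUBIC)
b=cv2.resize(i[125:295,75:205],None,fx=2.6,fy=2.6,interpolation=cv2.INTER_CUBIC)
c=np.zeros((442,560+b.shape[1]-0,3),np.uint8);c[:a.shape[0],:560]=a;c[:b.shape[0],560:]=b
c=c[:,:]; print(c.shape); cv2.imwrite("pics/crop.png",cv2.resize(c,(800,int(c.shape[0]*800/c.shape[1]))))
i=cv2.imread("pics/scene0.png")
a=cv2.resize(i[110:220,130:220],None,fx=4.4,fy=4.4,interpolation=cv2.INTER_CUBIC)
b=cv2.resize(i[115:225,300:390],None,fx=4.4,fy=4.4,interpolation=cv2.INTER_CUBIC)
cv2.imwrite("pics/crop2.png",np.hstack([a,b]))
E
```

```text
brush top [621.5 259.9 200.9] [0.8, 0.8]
board top a [ 490.3 -184.9   18. ]
board top b [ 389.5 -152.6   18. ]
board top c [ 327.2 -348.4   18. ]
board scene a [ 442.7 -374.3    9. ]
board scene b [ 495.  -172.2    9. ]
board scene c [ 386.2 -150.2    9. ]
rim l [ 395.1 -270.4  118. ]
rim r [ 395.6 -357.5  118. ]
rim u [ 439.1 -314.   118. ]
rim d [ 351.9 -313.7  118. ]
rim scene l [ 401.5 -352.2  118. ]
rim scene r [ 415.6 -266.8  118. ]
rim scene u [ 359.8 -308.6  118. ]
rim scene d [ 452.8 -310.1  118. ]
tray bl [356.6 396.5  14. ]
tray tl [501.3 364.4  14. ]
tray tr [455.  142.1  14. ]
tray br [313.  170.5  14. ]
scn tail [444.8 348.9  38. ]
scn headL [411.  190.4  38. ]
scn headR [366.1 211.1  38. ]
tube l [618.9 282.9  75. ]
tube r [615.1 222.2  75. ]
(442, 898, 3)
```

View pics/crop.png

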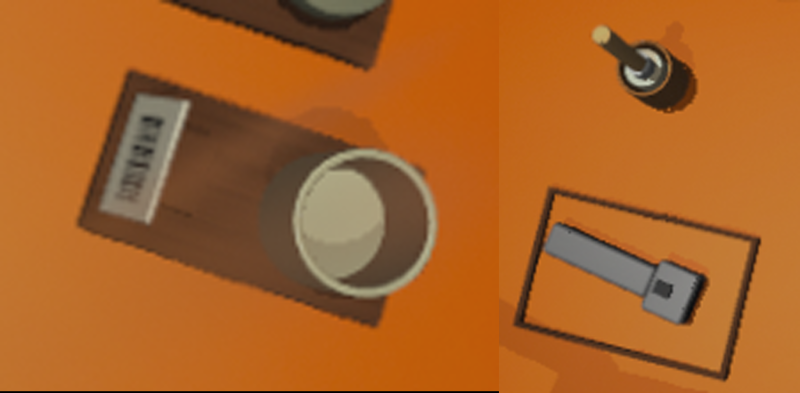

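View pics/crop2.png

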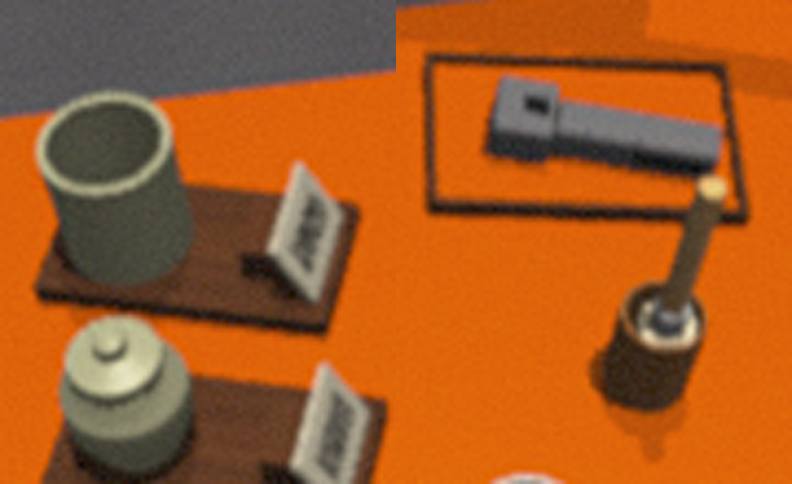

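The crops show the pot rim at about (365,222) in the top crop and the brush upright. Now I'll triangulate the tag, tube and scanner more finely, and set up a move helper.

```bash
cat >> h.py <<'E'
def rel(p,rpy,p0=None,rpy0=None):
    s=sense(); p0=s["tool_pos"] if p0 is None else p0; rpy0=s["tcp_rot"] if rpy0 is None else rpy0
    A=R.from_euler('xyz',rpy0,degrees=True); B=R.from_euler('xyz',rpy,degrees=True)
    return np.round((A.inv()*B).as_rotvec(),3), np.round(A.inv().apply(np.array(p,float)-p0)/10,2)
E
python3 - <<'E'
from h import *
np.set_printoptions(precision=3,suppress=True)
M={n:camera_model(n) for n in("scene","top")}
f=800/898
ta=lambda X,Y: ray(M["top"],[195+Y/f/4-.5+.125,290+X/f/4-.4])
tb=lambda X,Y: ray(M["top"],[125+Y/f/2.6-.3,75+(X/f-560)/2.6-.3])
sa=lambda X,Y: ray(M["scene"],[110+Y/4.4-.4,130+X/4.4-.4])
sb=lambda X,Y: ray(M["scene"],[115+Y/4.4-.4,300+(X-396)/4.4-.4])
print("tag",*tri(ta(145.5,157),sa(307,234.5)))
for t,c in(((140,95),(300,163)),((190,100),(0,0)),): print(t)
print("tagtop corners", *[tri(ta(*t),sa(*c))[0] for t,c in (((190,100),(342,215)),((150,222),(300,163)),((102,212),(268,258)),((138,95),(318,302)))])
print("tube",*tri(tb(646,69),sb(661,325)))
print("rim",*tri(ta(365,223),sa(105,143)))
print("tail",*[atz(tb(*p),36) for p in((565,225),(547,250))])
print("head",*[atz(tb(*p),40) for p in((703,274),(683,322))])
print("head bk",*[atz(tb(*p),40) for p in((661,260),(643,303))])
print(rel([621,260,231],[180,0,0]))
E
```

```text
tag [ 435.83  -190.774   40.385] [0.6, 0.6]
(140, 95)
(190, 100)
tagtop corners [ 472.049 -185.526  107.415] [ 394.491 -189.505   68.322] [ 398.421 -197.999  -30.879] [ 477.346 -189.085   16.89 ]
tube [619.845 257.05   61.419] [0.8, 0.8]
rim [ 395.527 -314.45   112.784] [0.1, 0.1]
tail [462.329 340.728  36.   ] [436.278 358.393  36.   ]
head [417.223 194.114  40.   ] [368.994 212.405  40.   ]
head bk [429.882 237.497  40.   ] [386.421 253.964  40.   ]
(array([-0.   ,  0.   ,  1.268]), array([-16.67,  51.53,   0.03]))
```

apply_moves(targets="0 0 1.268 -16.67 51.53 0 8.5;0 0 1.268 -16.67 51.53 0 8.5;0 0 1.268 -16.67 51.53 0 8.5;0 0 1.268 -16.67 51.53 0 8.5;0 0 1.268 -16.67 51.53 0 8.5")

```text
time: 1.7
tool_pos: [384.3, 427.1, 231.5]
tcp_rot: [-180.0, -0.0, 29.3]
ft_force: [0.5, 0.5, -0.2]
finger_gap: 85.0
```

```bash
python3 -c "
from h import *
print(sense(),rel([621,259,231],[180,0,0]))"
```

```text
{'time': 1.7, 'joint_pos': array([4.29015043e+01, 3.50771291e+00, 8.94617292e+01, 1.82892458e-03,
       8.69984999e+01, 1.35548027e+01]), 'qd': array([-4.96582600e+01,  6.10099998e+00, -6.44109180e+00,  9.57765987e-02,
        5.65705514e-03,  3.61599451e+01]), 'joint_efforts': array([  5.29068053, -55.13952255, -48.57167244,  -0.09325483,
         0.40374535,  -1.34728778]), 'tool_pos': array([384.32753281, 427.06908451, 231.52331401]), 'tcp_rot': array([-1.79990711e+02, -3.07369061e-02,  2.93466038e+01]), 'ft_force': array([ 0.47802184,  0.45938219, -0.19593966]), 'wrist_torque': array([-0.03605942, -0.01802587, -0.05644559]), 'finger_gap': 85.02941202429658} (array([-0.   , -0.   ,  0.512]), array([12.39, 26.25,  0.05]))
```

apply_moves(targets="0 0 0.512 12.39 26.25 0 8.5;0 0 0.512 12.39 26.25 0 8.5;0 0 0.512 12.39 26.25 0 8.5;0 0 0.512 12.39 26.25 0 8.5;0 0 0.512 12.39 26.25 0 8.5")

```text
time: 2.2
tool_pos: [589.2, 283.3, 231.4]
tcp_rot: [-180.0, -0.0, 0.2]
ft_force: [0.3, 0.8, 0.5]
finger_gap: 84.6
```

```bash
python3 -c "
from h import *
print(sense()['tool_pos'],sense()['tcp_rot'],rel([621,259,231],[180,0,0]))"
```

```text
[589.16465052 283.2853929  231.41708864] [-1.79987664e+02 -1.63242900e-02  1.98797086e-01] (array([-0.   , -0.   ,  0.003]), array([3.18, 2.44, 0.04]))
```

apply_moves(targets="0 0 0 0 0 0 8.5;0 0 0 0 0 0 8.5;0 0 0 0 0 0 8.5;0 0 0 0 0 0 8.5;0 0 0 0 0 0 8.5")

```text
time: 2.7
tool_pos: [586.8, 285.9, 231.6]
tcp_rot: [-180.0, -0.0, 0.5]
ft_force: [0.6, -0.5, 0.6]
finger_gap: 85.0
```

```bash
python3 -c "
from h import *
snapshot('top');snapshot('scene')
for n in('top','scene'):
  i=snapshot(n);r,c=proj(camera_model(n),[621,259,205]);r,c=int(r),int(c);print(r,c)
  cv2.imwrite('pics/g_%s.png'%n,cv2.resize(i[r-45:r+45,c-50:c+50,::-1],(400,360),interpolation=cv2.INTER_CUBIC))
cv2.imwrite('pics/g1.png',np.hstack([cv2.imread('pics/g_top.png'),cv2.imread('pics/g_scene.png')]))
print(sense()['tool_pos'],sense()['tcp_rot'],rel([621,259,146],[180,0,0]))"
```

```text
139 119
156 371
[587.29892922 285.29272892 231.52606609] [-1.79992908e+02 -1.74115675e-02  3.97715336e-01] (array([-0.   , -0.   ,  0.007]), array([3.35, 2.65, 8.55]))
```

View pics/g1.png

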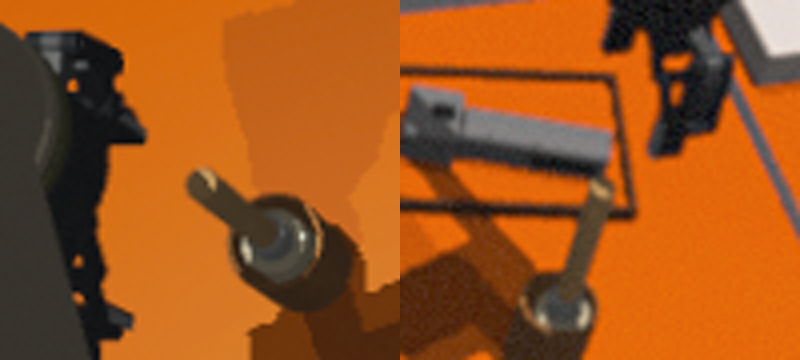

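The handle top is where predicted, so I'm descending and closing on it.

apply_moves(targets="0 0 0 3.35 2.65 0 8.5;0 0 0 3.35 2.65 0 8.5;0 0 0 3.35 2.65 3 8.5;0 0 0 3.35 2.65 6 8.5;0 0 0 3.35 2.65 8.5 8.5")

```text
time: 3.4
tool_pos: [620.8, 258.4, 144.7]
tcp_rot: [180.0, 0.0, 0.3]
ft_force: [-0.1, -0.1, -0.9]
finger_gap: 84.8
```

apply_moves(targets="0 0 0 0 0 0 8.5;0 0 0 0 0 0 4;0 0 0 0 0 0 2.5;0 0 0 0 0 0 1.0;0 0 0 0 0 0 1.0", force=50)

```text
time: 3.9
tool_pos: [622.2, 258.8, 148.1]
tcp_rot: [-180.0, -0.1, 0.3]
ft_force: [0.3, 0.4, 0.4]
finger_gap: 28.0
```

apply_moves(targets="0 0 0 0 0 0 1.0;0 0 0 0 0 0 1.0;0 0 0 0 0 0 1.0;0 0 0 0 0 0 1.0;0 0 0 0 0 0 1.0")

```text
time: 4.4
tool_pos: [621.7, 258.7, 147.7]
tcp_rot: [-180.0, -0.1, 0.3]
ft_force: [-1.3, -0.2, 5.9]
finger_gap: 16.9
```

apply_moves(targets="0 0 0 0 0 -2 1.0;0 0 0 0 0 -5 1.0;0 0 0 0 0 -9 1.0;0 0 0 0 0 -13 1.0;0 0 0 0 0 -16 1.0")

```text
time: 4.9
tool_pos: [621.7, 258.6, 309.5]
tcp_rot: [-180.0, -0.2, 0.3]
ft_force: [0.9, 0.1, -0.7]
finger_gap: 16.8
```

apply_moves(targets="0 0 0 -1 2.6 0 1.0;0 0 0 -2.4 6.2 0 1.0;0 0 0 -3.9 10 0 1.0;0 0 0 -5.5 14 0 1.0;0 0 0 -7 18 0 1.0")

```text
time: 5.4
tool_pos: [551.5, 76.7, 306.2]
tcp_rot: [180.0, -0.0, 0.4]
ft_force: [1.0, -1.0, -0.8]
finger_gap: 16.9
```

apply_moves(targets="0 0 0 -1.5 4 0 1.0;0 0 0 -3.1 8 0 1.0;0 0 0 -4.7 12 0 1.0;0 0 0 -6.3 16 0 1.0;0 0 0 -7.9 20 0 1.0")

```text
time: 5.9
tool_pos: [473.6, -123.8, 306.4]
tcp_rot: [180.0, -0.0, 0.4]
ft_force: [0.4, -0.2, -0.1]
finger_gap: 16.4
```

apply_moves(targets="0 0 0 -1.6 4 0 1.0;0 0 0 -3.2 8 0 1.0;0 0 0 -4.8 12 0 1.0;0 0 0 -6 15.2 0 1.0;0 0 0 -7 17.8 0 1.0")

```text
time: 6.4
tool_pos: [404.5, -302.7, 306.4]
tcp_rot: [180.0, -0.0, 0.3]
ft_force: [0.5, 0.9, -1.3]
finger_gap: 17.0
```

```bash
python3 -c "
from h import *
for n in('top','scene'):
  i=snapshot(n)
  P={'g':[395.5,-314,118]};r,c=proj(camera_model(n),P['g']);r,c=int(r),int(c)
  cv2.imwrite('pics/g_%s.png'%n,cv2.resize(i[r-70:r+50,max(c-67,0):max(c-67,0)+134,::-1],(400,360),interpolation=cv2.INTER_CUBIC));print(r,c)
cv2.imwrite('pics/g2.png',np.hstack([cv2.imread('pics/g_top.png'),cv2.imread('pics/g_scene.png')]))
print(sense(),rel([395.5,-314,300],[180,0,0]))"
```

```text
257 392
140 153
{'time': 6.5, 'joint_pos': array([-4.26866172e+01, -8.37682291e+00,  9.33043317e+01, -6.86351453e-02,
        9.50767531e+01, -4.28133896e+01]), 'qd': array([ 3.37942397, -0.78558237,  0.77106619,  1.78130078,  0.7630094 ,
        3.1859099 ]), 'joint_efforts': array([ -1.60839725, -43.18462014, -51.63971186,  -0.36563845,
        -0.18092184,  -0.86339878]), 'tool_pos': array([ 404.07167315, -303.63111333,  306.03316116]), 'tcp_rot': array([1.79952742e+02, 4.95863496e-02, 1.20680939e-01]), 'ft_force': array([ 0.95377924,  0.25601321, -1.70340414]), 'wrist_torque': array([ 0.03727246, -0.0168464 , -0.02126596]), 'finger_gap': 16.907695831776444} (array([0.001, 0.001, 0.002]), array([-0.86,  1.03,  0.6 ]))
```

View pics/g2.png

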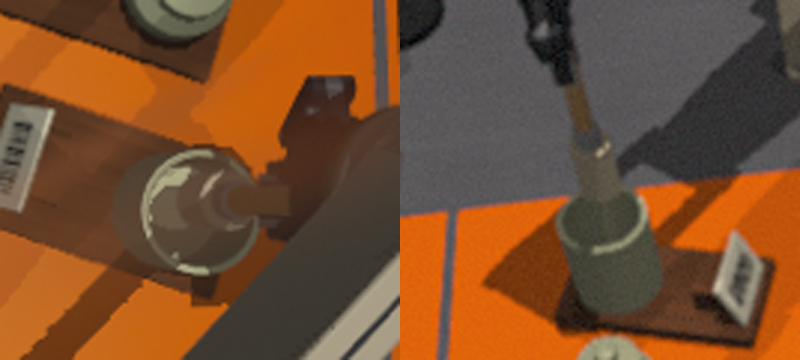

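Brush is in hand and hanging over the pot mouth: the bristle head is at about (605,160) in the right crop, with the rim at (605,225). I'm centring, then descending.

apply_moves(targets="0 0 0 -0.86 1.03 0 1.0;0 0 0 -0.86 1.03 0 1.0;0 0 0 -0.86 1.03 1.5 1.0;0 0 0 -0.86 1.03 3 1.0;0 0 0 -0.86 1.03 4.5 1.0")

```text
time: 7.0
tool_pos: [397.1, -310.3, 259.2]
tcp_rot: [-179.9, 0.0, 0.4]
ft_force: [0.8, -0.0, -1.2]
finger_gap: 16.5
```

apply_moves(targets="0 0 0 0 0 2 1.0;0 0 0 0 0 4 1.0;0 0 0 0 0 6 1.0;0 0 0 0 0 7.5 1.0;0 0 0 0 0 8.2 1.0")

```text
time: 7.5
tool_pos: [396.2, -309.9, 176.5]
tcp_rot: [-179.9, 0.2, 0.4]
ft_force: [-0.5, 0.3, -0.5]
finger_gap: 16.5
```

apply_moves(targets="0 0 0 0 0 0.2 1.0;0 0 0 0 0 0.4 1.0;0 0 0 0 0 0.6 1.0;0 0 0 0 0 0.7 1.0;0 0 0 0 0 0.7 1.0")

```text
time: 8.0
tool_pos: [397.3, -311.4, 172.7]
tcp_rot: [180.0, -0.0, 0.3]
ft_force: [-1.1, 1.2, -0.6]
finger_gap: 16.7
```

apply_moves(targets="0 0 0 0 0 0.1 1.0;0 0 0 0 0 0.2 1.0;0 0 0 0 0 0.3 1.0;0 0 0 0 0 0.3 1.0;0 0 0 0 0 0.3 1.0")

```text
time: 8.5
tool_pos: [397.1, -311.2, 169.2]
tcp_rot: [-180.0, 0.0, 0.3]
ft_force: [0.1, -0.2, -0.6]
finger_gap: 16.9
```

apply_moves(targets="0 0 0 0 0 0.05 1.0;0 0 0 0 0 0.1 1.0;0 0 0 0 0 0.15 1.0;0 0 0 0 0 0.15 1.0;0 0 0 0 0 0.15 1.0")

```text
time: 9.0
tool_pos: [397.3, -311.5, 168.6]
tcp_rot: [179.9, -0.0, 0.3]
ft_force: [-1.6, -0.3, 4.9]
finger_gap: 16.5
```

apply_moves(targets="0 0 0 0 0 -1.5 1.0;0 0 0 0 0 -3.5 1.0;0 0 0 0 0 -5.5 1.0;0 0 0 0 0 -7.5 1.0;0 0 0 0 0 -8.8 1.0")

```text
time: 9.5
tool_pos: [397.6, -311.6, 258.3]
tcp_rot: [179.9, -0.1, 0.3]
ft_force: [-0.1, -0.4, -1.3]
finger_gap: 16.4
```

apply_moves(targets="0 0 0 0 0 0 1.0;0 0 0 0 0 0 1.0;0 0 0 0 0 1.5 1.0;0 0 0 0 0 3 1.0;0 0 0 0 0 4.5 1.0")

```text
time: 10.0
tool_pos: [396.3, -310.4, 207.7]
tcp_rot: [-179.9, 0.1, 0.3]
ft_force: [-0.3, -0.3, -0.5]
finger_gap: 17.0
```

apply_moves(targets="0 0 0 0 0 1.5 1.0;0 0 0 0 0 2.8 1.0;0 0 0 0 0 3.6 1.0;0 0 0 0 0 4.0 1.0;0 0 0 0 0 4.1 1.0")

```text
time: 10.5
tool_pos: [397.1, -311.2, 169.5]
tcp_rot: [-180.0, 0.0, 0.3]
ft_force: [0.7, -0.6, -0.7]
finger_gap: 16.6
```

apply_moves(targets="0 0 0 0 0 0.1 1.0;0 0 0 0 0 0.2 1.0;0 0 0 0 0 0.25 1.0;0 0 0 0 0 0.25 1.0;0 0 0 0 0 0.25 1.0")

```text
time: 11.0
tool_pos: [397.6, -311.8, 168.6]
tcp_rot: [179.9, -0.1, 0.3]
ft_force: [-1.3, 0.1, 5.9]
finger_gap: 16.9
```

apply_moves(targets="0 0 0 0 0 -2 1.0;0 0 0 0 0 -5 1.0;0 0 0 0 0 -8.5 1.0;0 0 0 0 0 -12 1.0;0 0 0 0 0 -14 1.0")

```text
time: 11.5
tool_pos: [397.8, -311.8, 310.9]
tcp_rot: [179.8, -0.2, 0.3]
ft_force: [0.1, 0.3, -0.6]
finger_gap: 16.6
```

apply_moves(targets="0 0 0 0 0 0 1.0;0 0 0 1.4 -3.5 0 1.0;0 0 0 3 -7.5 0 1.0;0 0 0 4.6 -11.5 0 1.0;0 0 0 6.2 -15.5 0 1.0")

```text
time: 12.0
tool_pos: [458.0, -154.2, 305.6]
tcp_rot: [-180.0, 0.1, 0.3]
ft_force: [1.0, -0.9, -0.6]
finger_gap: 16.9
```

apply_moves(targets="0 0 0 1.6 -4 0 1.0;0 0 0 3.2 -8 0 1.0;0 0 0 4.8 -12 0 1.0;0 0 0 6.4 -16 0 1.0;0 0 0 8 -20 0 1.0")

```text
time: 12.5
tool_pos: [536.9, 46.5, 305.6]
tcp_rot: [180.0, 0.1, 0.4]
ft_force: [0.9, -0.7, -0.7]
finger_gap: 17.1
```

apply_moves(targets="0 0 0 1.6 -4 0 1.0;0 0 0 3.2 -8 0 1.0;0 0 0 4.8 -12 0 1.0;0 0 0 6 -15 0 1.0;0 0 0 7 -17.5 0 1.0")

```text
time: 13.0
tool_pos: [605.7, 222.1, 304.9]
tcp_rot: [180.0, 0.1, 0.4]
ft_force: [0.5, -0.8, -0.8]
finger_gap: 16.5
```

apply_moves(targets="0 0 0 0.7 -2 0 1.0;0 0 0 1.2 -3.4 0 1.0;0 0 0 1.2 -3.4 0 1.0;0 0 0 1.2 -3.4 0 1.0;0 0 0 1.2 -3.4 0 1.0")

```text
time: 13.5
tool_pos: [617.5, 253.3, 306.6]
tcp_rot: [180.0, 0.0, 0.3]
ft_force: [1.0, 0.0, -0.6]
finger_gap: 16.8
```

```bash
python3 -c "
from h import *
for n in('top','scene'):
  i=snapshot(n)
  r,c=proj(camera_model(n),[620,257,100]);r,c=int(r),int(c)
  cv2.imwrite('pics/g_%s.png'%n,cv2.resize(i[r-50:r+40,c-50:c+50,::-1],(400,360),interpolation=cv2.INTER_CUBIC));print(r,c)
cv2.imwrite('pics/g3.png',np.hstack([cv2.imread('pics/g_top.png'),cv2.imread('pics/g_scene.png')]))
print(sense()['tool_pos'],sense()['tcp_rot'],rel([621.5,258.5,148.5],[180,0,0]))"
```

```text
150 134
180 362
[617.66194546 253.20403132 307.27781321] [1.79988500e+02 2.72452231e-03 2.90659682e-01] (array([0.   , 0.   , 0.005]), array([ 0.39, -0.53, 15.88]))
```

View pics/g3.png

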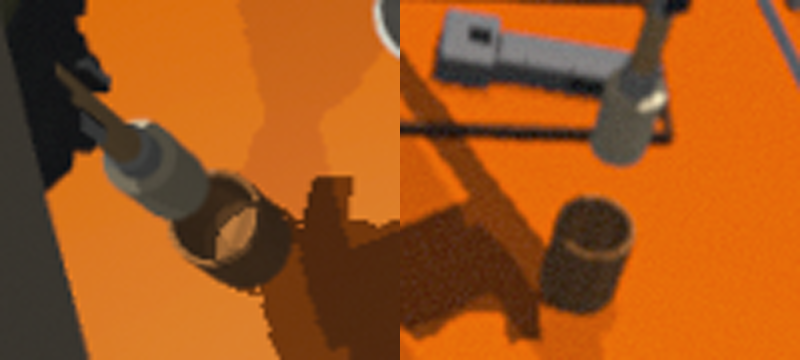

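The brush hangs straight and the empty tube rim at about (595,228) matches the measured position. I'm lowering the brush in.

apply_moves(targets="0 0 0 0.35 -0.5 0 1.0;0 0 0 0.35 -0.5 0 1.0;0 0 0 0.35 -0.5 2 1.0;0 0 0 0.35 -0.5 4 1.0;0 0 0 0.35 -0.5 6 1.0")

```text
time: 14.1
tool_pos: [621.4, 259.1, 246.9]
tcp_rot: [-180.0, -0.0, 0.3]
ft_force: [-0.2, 0.1, -1.7]
finger_gap: 16.9
```

apply_moves(targets="0 0 0 0 0 1 1.0;0 0 0 0 0 2 1.0;0 0 0 0 0 3 1.0;0 0 0 0 0 4 1.0;0 0 0 0 0 5 1.0")

```text
time: 14.6
tool_pos: [621.5, 259.2, 197.2]
tcp_rot: [-180.0, -0.1, 0.3]
ft_force: [-0.6, -0.4, -1.4]
finger_gap: 16.7
```

apply_moves(targets="0 0 0 0 0 1 1.0;0 0 0 0 0 2 1.0;0 0 0 0 0 3 1.0;0 0 0 0 0 4 1.0;0 0 0 0 0 4.5 1.0")

```text
time: 15.1
tool_pos: [620.6, 258.9, 150.6]
tcp_rot: [180.0, 0.1, 0.3]
ft_force: [-1.2, -1.1, -1.2]
finger_gap: 16.8
```

apply_moves(targets="0 0 0 0 0 0.1 1.0;0 0 0 0 0 0.2 1.0;0 0 0 0 0 0.3 1.0;0 0 0 0 0 0.3 1.0;0 0 0 0 0 0.3 1.0")

```text
time: 15.6
tool_pos: [621.4, 259.2, 149.7]
tcp_rot: [-180.0, -0.0, 0.3]
ft_force: [0.4, -0.3, -0.6]
finger_gap: 17.2
```

apply_moves(targets="0 0 0 0 0 0.08 1.0;0 0 0 0 0 0.16 1.0;0 0 0 0 0 0.22 1.0;0 0 0 0 0 0.22 1.0;0 0 0 0 0 0.22 1.0")

```text
time: 16.1
tool_pos: [621.4, 259.3, 147.6]
tcp_rot: [-180.0, -0.0, 0.3]
ft_force: [-1.6, 0.3, 4.4]
finger_gap: 16.6
```

apply_moves(targets="0 0 0 0 0 0 3;0 0 0 0 0 0 6;0 0 0 0 0 0 8.5;0 0 0 0 0 0 8.5;0 0 0 0 0 0 8.5")

```text
time: 16.6
tool_pos: [621.1, 259.1, 146.9]
tcp_rot: [180.0, 0.0, 0.3]
ft_force: [0.3, -0.1, -1.0]
finger_gap: 84.2
```

apply_moves(targets="0 0 0 0 0 -1 8.5;0 0 0 0 0 -3 8.5;0 0 0 0 0 -5 8.5;0 0 0 0 0 -7.5 8.5;0 0 0 0 0 -10 8.5")

```text
time: 17.1
tool_pos: [621.1, 259.1, 248.8]
tcp_rot: [-180.0, -0.0, 0.3]
ft_force: [0.6, -0.4, 0.3]
finger_gap: 85.2
```

apply_moves(targets="0 0 0.09 -4 -0.2 0 8.5;0 0 0.18 -9 -0.6 0 8.5;0 0 0.27 -13 -0.9 0 8.5;0 0 0.37 -18 -1.2 0 8.5;0 0 0.37 -20.2 -1.3 0 8.5")

```text
time: 17.6
tool_pos: [416.0, 271.2, 247.8]
tcp_rot: [-180.0, 0.0, -21.0]
ft_force: [0.1, 0.8, 0.2]
finger_gap: 84.8
```

```bash
python3 -c "
from h import *
np.set_printoptions(precision=1,suppress=True)
i={}
M={n:camera_model(n) for n in('top','scene')}
for n in M:
  i=snapshot(n); 
  r,c=proj(M[n],[520,262,60]);r,c=int(r),int(c);print(r,c)
  c0=max(c-67,0);cv2.imwrite('pics/g_%s.png'%n,cv2.resize(i[r-60:r+60,c0:c0+134,::-1],(400,360),interpolation=cv2.INTER_CUBIC))
cv2.imwrite('pics/g4.png',np.hstack([cv2.imread('pics/g_top.png'),cv2.imread('pics/g_scene.png')]))
print(sense()['tool_pos'],sense()['tcp_rot'])
for q in('scanner','scanner_window','brush','brush_tube'):
  D={n:place_of(n,q) for n in M}
  print(q,[(n,d['at'],d['confidence']) for n in M for d in D[n][:1]])
  if D['top'] and D['scene']: print(*tri(*[ray(M[n],D[n][0]['at']) for n in M]))
for t in([619.5,259.5,5],[621,259,75]): print([proj(M[n],t) for n in M])
"
```

```text
197 134
161 351
[416.9 271.5 248.4] [-179.9   -0.   -20.7]
scanner [('top', [241.9, 130.9], 0.67), ('scene', [147.3, 345.0], 0.75)]
[417.8 279.    7. ] [0.3, 0.3]
scanner_window [('top', [257.1, 154.7], 0.82), ('scene', [139.8, 320.9], 0.68)]
[383.2 211.2  18.3] [5.6, 5.6]
brush [('top', [158.2, 144.3], 0.72), ('scene', [199.7, 358.6], 0.63)]
[622.9 259.9   6.8] [2.3, 2.3]
brush_tube [('top', [159.4, 144.4], 0.88), ('scene', [199.9, 354.2], 0.83)]
[619.4 254.1   4. ] [3.6, 3.6]
[[np.float64(159.50258237981862), np.float64(143.62724845393586)], [np.float64(199.27811131692314), np.float64(357.22567482229647)]]
[[np.float64(152.81989558151506), np.float64(136.2068191727481)], [np.float64(185.85809958697635), np.float64(361.79470040311924)]]
```

View pics/g4.png

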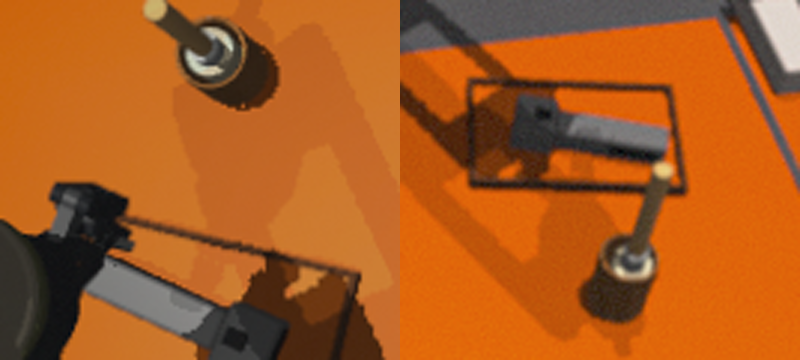

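Brush is back in its tube. Its position is within a few mm of where it started. Now descending on the scanner with a narrowed gripper, because the tray walls are close.

apply_moves(targets="0 0 0 0 -0.4 4 5.5;0 0 0 0 -0.4 8 5.5;0 0 0 0 -0.4 12 5.5;0 0 0 0 -0.4 15 5.5;0 0 0 0 -0.4 17 5.5")

```text
time: 18.6
tool_pos: [419.3, 273.6, 73.8]
tcp_rot: [179.8, 0.2, -20.9]
ft_force: [0.4, -0.9, -0.8]
finger_gap: 55.1
```

apply_moves(targets="0 0 0 0 0 2 5.5;0 0 0 0 0 4 5.5;0 0 0 0 0 5.5 5.5;0 0 0 0 0 6.5 5.5;0 0 0 0 0 6.7 5.5")

```text
time: 19.1
tool_pos: [419.8, 274.0, 8.6]
tcp_rot: [179.9, 0.1, -20.9]
ft_force: [0.8, -1.3, -0.3]
finger_gap: 55.0
```

apply_moves(targets="0 0 0 0 0 0.1 5.5;0 0 0 0 0 0.1 5.5;0 0 0 0 0 0.1 5.5;0 0 0 0 0 0.1 5.5;0 0 0 0 0 0.1 5.5")

```text
time: 19.6
tool_pos: [420.9, 274.9, 9.6]
tcp_rot: [-180.0, -0.0, -20.9]
ft_force: [0.2, 0.2, -0.7]
finger_gap: 55.3
```

apply_moves(targets="0 0 0 0 0 0.1 4.5;0 0 0 0 0 0.1 3.8;0 0 0 0 0 0.1 3.4;0 0 0 0 0 0.1 2.5;0 0 0 0 0 0.1 2.5", force=60)

```text
time: 20.1
tool_pos: [420.5, 274.8, 8.3]
tcp_rot: [-180.0, 0.0, -20.9]
ft_force: [-3.0, 1.1, 3.8]
finger_gap: 33.2
```

apply_moves(targets="0 0 0 0 0 0 2.5;0 0 0 0 0 0 2.5;0 0 0 0 0 0 2.5;0 0 0 0 0 0 2.5;0 0 0 0 0 0 2.5")

```text
time: 20.6
tool_pos: [420.5, 274.8, 8.3]
tcp_rot: [-180.0, 0.0, -20.9]
ft_force: [-3.6, 0.1, 5.9]
finger_gap: 33.2
```

```bash
python3 -c "
from h import *
np.set_printoptions(precision=2,suppress=True)
print(sense())"
```

```text
{'time': 20.6, 'joint_pos': array([ 27.3 ,   6.  , 111.74,   0.01,  62.26,  48.16]), 'qd': array([-0.01, -0.03,  0.03,  0.03, -0.05,  0.04]), 'joint_efforts': array([ -0.99, -45.76, -41.48,  -0.61,  -1.09,   0.01]), 'tool_pos': array([420.54, 274.76,   8.28]), 'tcp_rot': array([-179.99,    0.01,  -20.86]), 'ft_force': array([-3.55,  0.14,  5.94]), 'wrist_torque': array([ 0.08,  0.63, -0.02]), 'finger_gap': 33.17100605512003}
```

apply_moves(targets="0 0 0 0 0 -1 2.5;0 0 0 0 0 -3 2.5;0 0 0 0 0 -6 2.5;0 0 0 0 0 -9 2.5;0 0 0 0 0 -12 2.5")

```text
time: 21.1
tool_pos: [420.4, 274.3, 129.3]
tcp_rot: [180.0, -0.0, -20.9]
ft_force: [0.7, -0.9, -2.1]
finger_gap: 33.1
```

apply_moves(targets="0 0 0 0 0 0 2.5;0 0 0 0 0 0 2.5;0 0 0 0 0 0 2.5;0 0 0 0 0 0 2.5;0 0 0 0 0 0 2.5")

```text
time: 21.6
tool_pos: [419.7, 274.2, 126.7]
tcp_rot: [179.9, 0.1, -20.9]
ft_force: [-0.3, -0.1, -1.4]
finger_gap: 32.8
```

```bash
cat >>h.py <<'E'
def scanpose(tag,yaw,d,L=75,h=15):
    c,s=np.cos(np.radians(25)),np.sin(np.radians(25)); w=np.array([np.cos(np.radians(yaw)),np.sin(np.radians(yaw)),0]); k=np.array([0,0,1.])
    a=c*w-s*k; z=s*w+c*k; p=np.array(tag)-d*a-L*a-h*z
    return p,R.from_matrix(np.c_[np.cross(a,-z),a,-z]).as_euler('xyz',degrees=True)
E
python3 -c "
from h import *
np.set_printoptions(precision=2,suppress=True)
M={n:camera_model(n) for n in('top','scene')}
print(sense())
for d in(135,75): print(scanpose([435,-191,46],-107.7,d),rel(*scanpose([435,-191,46],-107.7,d)))
for n in M:
  i=snapshot(n)
  for q in('scanner','scanner_window'): D=place_of(n,q); print(n,q,D[:1])
a=np.array([-.356,-.934,0]); t=sense()['tool_pos']
for n in M: print(n,'pred origin',proj(M[n],t-[0,0,2]),'win',proj(M[n],t+75*a+[0,0,15]))
"
```

```text
{'time': 21.6, 'joint_pos': array([ 27.3 ,  -3.4 , 107.55,  -0.  ,  75.99,  48.16]), 'qd': array([-0.  , -0.21, -0.45,  0.02,  0.1 ,  0.06]), 'joint_efforts': array([ -0.  , -45.57, -48.64,  -0.01,   0.02,   0.  ]), 'tool_pos': array([419.7 , 274.2 , 126.66]), 'tcp_rot': array([179.89,   0.1 , -20.86]), 'ft_force': array([-0.25, -0.06, -1.39]), 'wrist_torque': array([0.06, 0.03, 0.  ]), 'finger_gap': 32.840442729635036}
(array([494.79,  -3.65, 121.16]), array([-155. ,    0. ,  -17.7])) (array([ 0.44, -0.01, -0.06]), array([16.91, 23.29,  0.57]))
(array([478.26, -55.45,  95.8 ]), array([-155. ,    0. ,  -17.7])) (array([ 0.44, -0.01, -0.06]), array([17.21, 28.71,  3.11]))
top scanner [{'at': [240.3, 119.2], 'confidence': 0.59}]
top scanner_window [{'at': [252.6, 143.5], 'confidence': 0.64}]
scene scanner [{'at': [119.7, 350.4], 'confidence': 0.98}]
scene scanner_window [{'at': [116.8, 326.5], 'confidence': 0.71}]
top pred origin [np.float64(239.44275723952177), np.float64(117.50245361972085)] win [np.float64(253.1038035092528), np.float64(146.86209652536985)]
scene pred origin [np.float64(122.0991108987447), np.float64(350.31658948781984)] win [np.float64(114.31742667090971), np.float64(326.3042307283033)]
```

apply_moves(targets="0 0 0 1.2 1.7 0 2.5;0 0 0 3 4.2 0 2.5;0 0 0 4.8 6.7 0 2.5;0 0 0 6.6 9.2 0 2.5;0 0 0 8.5 11.7 0 2.5")

```text
time: 22.4
tool_pos: [458.5, 134.0, 128.2]
tcp_rot: [-180.0, -0.0, -20.8]
ft_force: [0.5, -0.3, -1.9]
finger_gap: 32.9
```

apply_moves(targets="0.08 0 -0.01 1.9 2.5 0 2.5;0.17 0 -0.02 3.8 5 0 2.5;0.26 0 -0.03 5.6 7.5 0.2 2.5;0.35 0 -0.04 7.2 9.8 0.4 2.5;0.436 -0.01 -0.055 8.4 11.6 0.5 2.5")

```text
time: 22.9
tool_pos: [496.2, -5.2, 123.9]
tcp_rot: [-154.8, -0.3, -17.7]
ft_force: [0.7, 0.7, -2.9]
finger_gap: 33.0
```

apply_moves(targets="0 0 0 0 0 0 2.5;0 0 0 0 0 0 2.5;0 0 0 0 0 0 2.5;0 0 0 0 0 0 2.5;0 0 0 0 0 0 2.5")

```text
time: 23.4
tool_pos: [495.6, -1.9, 123.4]
tcp_rot: [-155.0, -0.2, -17.5]
ft_force: [0.8, 0.2, -2.5]
finger_gap: 33.0
```

```bash
python3 -c "
from h import *
np.set_printoptions(precision=3,suppress=True)
M={n:camera_model(n) for n in('top','scene')}
s=sense();print(s['tool_pos'],s['tcp_rot'],s['joint_pos'])
for d in(75,): print(rel(*scanpose([435,-191,46],-107.7,d)))
T=R.from_euler('xyz',s['tcp_rot'],degrees=True)
W=s['tool_pos']+T.apply([0,75,-15]); print('W',W)
for n in M:
  i=snapshot(n); cv2.imwrite('pics/s_%s.png'%n,i[:,:,::-1])
  r,c=proj(M[n],[455,-120,70]);r,c=int(r),int(c);print(n,r,c,'win',proj(M[n],W))
  for q in('scanner_window','pot_tag'): D=place_of(n,q); print(n,q,D[:1])
  cv2.imwrite('pics/g_%s.png'%n,cv2.resize(i[r-45:r+45,c-50:c+50,::-1],(400,360),interpolation=cv2.INTER_CUBIC))
cv2.imwrite('pics/g5.png',np.hstack([cv2.imread('pics/g_top.png'),cv2.imread('pics/g_scene.png')]))
"
```

```text
[495.589  -1.867 123.409] [-155.043   -0.157  -17.531] [-24.534  -5.764 113.944  25.551  76.329 -14.163]
(array([ 0.001, -0.001,  0.004]), array([-0.05,  6.27,  0.13]))
W [473.247 -72.756 105.364]
top 229 300 win [np.float64(219.42766552496812), np.float64(280.15989778545503)]
top scanner_window []
top pot_tag [{'at': [236.1, 327.8], 'confidence': 0.48}]
scene 158 222 win [np.float64(153.58266639153672), np.float64(238.4232117283183)]
scene scanner_window [{'at': [151.0, 238.4], 'confidence': 0.67}]
scene pot_tag []
```

View pics/g5.png

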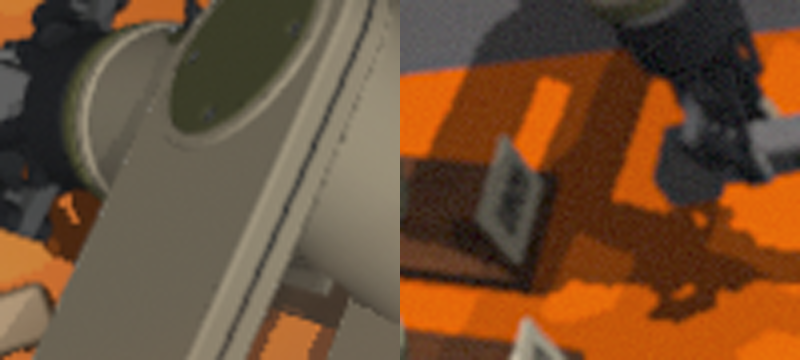

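Right crop: the scanner head at about (690,170) faces the tag face at about (513,202). I'm advancing 63 mm along the aim and holding.

apply_moves(targets="0 0 0 0 1.2 0 2.5;0 0 0 0 2.6 0 2.5;0 0 0 0 4 0.1 2.5;0 0 0 0 5.4 0.1 2.5;0 0 0 -0.05 6.3 0.1 2.5")

```text
time: 24.2
tool_pos: [477.1, -58.5, 94.5]
tcp_rot: [-155.0, -0.1, -17.8]
ft_force: [-0.4, 0.6, -2.2]
finger_gap: 32.8
```

apply_moves(targets="0 0 0 0 0 0 2.5;0 0 0 0 0 0 2.5;0 0 0 0 0 0 2.5;0 0 0 0 0 0 2.5;0 0 0 0 0 0 2.5")

```text
time: 24.7
tool_pos: [478.1, -56.8, 95.8]
tcp_rot: [-155.0, -0.1, -17.6]
ft_force: [-0.1, 0.2, -1.9]
finger_gap: 33.0
```

```bash
python3 -c "
from h import *
np.set_printoptions(precision=3,suppress=True)
M={n:camera_model(n) for n in('top','scene')}
s=sense();print(s['tool_pos'],s['tcp_rot'])
T=R.from_euler('xyz',s['tcp_rot'],degrees=True)
W=s['tool_pos']+T.apply([0,75,-15]); a=T.apply([0,1,0]); print('W',W,'hit',W+75*a)
n='scene';m=M[n];i=snapshot(n);D=place_of(n,'scanner_window');print(D[:1],proj(m,W),'tag',proj(m,[435,-191,46]))
i=i[:,:,::-1].copy()
f=6;r0,c0=125,165
b=cv2.resize(i[r0:r0+75,c0:c0+100],None,fx=f,fy=f,interpolation=cv2.INTER_CUBIC)
for P,col in((W,(0,255,0)),(W+75*a,(255,255,0)),([435,-191,46],(0,0,255))):
  r,c=proj(m,P);cv2.circle(b,(int((c-c0+.5)*f),int((r-r0+.5)*f)),3,col,-1)
cv2.imwrite('pics/g6.png',b)
"
```

```text
[478.086 -56.784  95.827] [-155.018   -0.147  -17.642]
W [ 455.607 -127.621   77.749] hit [ 435.081 -192.432   46.075]
[{'at': [156.1, 216.9], 'confidence': 0.58}] [np.float64(157.3947484073254), np.float64(219.6034748446364)] tag [np.float64(161.51562812882383), np.float64(198.87317615035587)]
```

View pics/g6.png

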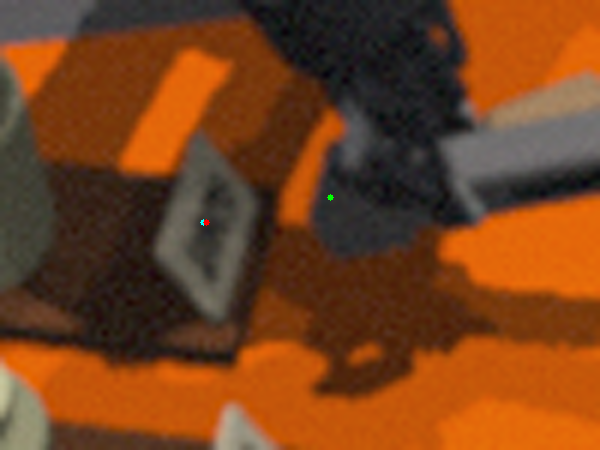

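Predicted hit point (205,222) lies on the tag middle, about (210,225), and the window is at the head's front. I'm holding here for over two seconds.

apply_moves(targets="0 0 0 0 0 0 2.5;0 0 0 0 0 0 2.5;0 0 0 0 0 0 2.5;0 0 0 0 0 0 2.5;0 0 0 0 0 0 2.5")

```text
time: 25.3
tool_pos: [477.9, -57.1, 95.6]
tcp_rot: [-155.0, -0.1, -17.7]
ft_force: [-0.2, 0.2, -1.7]
finger_gap: 32.9
```

apply_moves(targets="0 0 0 0 0 0 2.5;0 0 0 0 0 0 2.5;0 0 0 0 0 0 2.5;0 0 0 0 0 0 2.5;0 0 0 0 0 0 2.5")

```text
time: 25.8
tool_pos: [477.9, -57.1, 95.6]
tcp_rot: [-155.0, -0.1, -17.7]
ft_force: [0.5, 0.5, -2.7]
finger_gap: 33.2
```

apply_moves(targets="0 0 0 0 0 0 2.5;0 0 0 0 0 0 2.5;0 0 0 0 0 0 2.5;0 0 0 0 0 0 2.5;0 0 0 0 0 0 2.5")

```text
time: 26.3
tool_pos: [477.9, -57.1, 95.6]
tcp_rot: [-155.0, -0.1, -17.7]
ft_force: [-1.3, -0.6, -2.2]
finger_gap: 33.4
```

apply_moves(targets="0 0 0 0 0 0 2.5;0 0 0 0 0 0 2.5;0 0 0 0 0 0 2.5;0 0 0 0 0 0 2.5;0 0 0 0 0 0 2.5")

```text
time: 26.8
tool_pos: [477.9, -57.1, 95.6]
tcp_rot: [-155.0, -0.1, -17.7]
ft_force: [0.5, -0.2, -1.5]
finger_gap: 33.1
```

apply_moves(targets="0 0 0 0 0 0 2.5;0 0 0 0 0 0 2.5;0 0 0 0 0 0 2.5;0 0 0 0 0 0 2.5;0 0 0 0 0 0 2.5")

```text
time: 27.3
tool_pos: [477.9, -57.1, 95.6]
tcp_rot: [-155.0, -0.1, -17.7]
ft_force: [-0.1, 0.4, -1.9]
finger_gap: 33.0
```

```bash
python3 -c "
from h import *
s=sense();p=s['tool_pos'];print(s['time'],p,s['tcp_rot'])
q=scanpose([435,-191,46],-107.7,135)
print('back',rel(*q)); print('home from back',rel([420,274.5,128],[180,0,-20.9],*q),rel([420,274.5,128],[180,0,-20.9]))"
```

```text
27.3 [477.87812184 -57.09326754  95.55496109] [-1.55016299e+02 -1.18601743e-01 -1.76812051e+01]
back (array([ 0.   , -0.002,  0.001]), array([-0.01, -6.16,  0.05]))
home from back (array([-0.436,  0.012,  0.055]), array([-15.58, -22.24,   9.62])) (array([-0.436,  0.01 ,  0.056]), array([-15.58, -28.43,   9.63]))
```

apply_moves(targets="0 0 0 0 -1.2 0 2.5;0 0 0 0 -2.6 0 2.5;0 0 0 0 -4 0 2.5;0 0 0 0 -5.4 0 2.5;0 0 0 0 -6.2 0 2.5")

```text
time: 27.8
tool_pos: [495.5, -2.0, 122.8]
tcp_rot: [-155.0, -0.2, -17.6]
ft_force: [0.3, -0.0, -3.0]
finger_gap: 33.3
```

apply_moves(targets="-0.08 0 0.01 -1.5 -2.2 1 2.5;-0.17 0 0.02 -3 -4.4 2 2.5;-0.26 0 0.03 -4.6 -6.6 2.9 2.5;-0.35 0.01 0.04 -6.2 -8.9 3.9 2.5;-0.436 0.012 0.055 -7.8 -11.1 4.8 2.5")

```text
time: 28.3
tool_pos: [457.2, 137.1, 126.2]
tcp_rot: [179.9, -0.3, -20.9]
ft_force: [-0.7, -0.4, -2.9]
finger_gap: 33.2
```

```bash
python3 -c "
from h import *
s=sense();print(s['time'],s['tool_pos'],s['tcp_rot'],rel([420,274.5,128],[180,0,-20.9]))"
```

```text
28.3 [457.24901921 137.14967221 126.16098957] [179.89522744  -0.31106018 -20.90536937] (array([ 0.002, -0.005, -0.   ]), array([ -8.38, -11.5 ,  -0.25]))
```

apply_moves(targets="0 0 0 -1.7 -2.3 0 2.5;0 0 0 -3.5 -4.8 0 2.5;0 0 0 -5.3 -7.3 -0.1 2.5;0 0 0 -7.1 -9.8 -0.2 2.5;0 0 0 -8.4 -11.5 -0.2 2.5")

```text
time: 28.8
tool_pos: [418.9, 275.2, 127.2]
tcp_rot: [-179.9, -0.1, -20.8]
ft_force: [0.4, -0.6, -1.3]
finger_gap: 33.3
```

apply_moves(targets="0 0 0 0 0 0 2.5;0 0 0 0 0 0 2.5;0 0 0 0 0 0 2.5;0 0 0 0 0 0 2.5;0 0 0 0 0 0 2.5")

```text
time: 29.3
tool_pos: [420.1, 272.1, 126.8]
tcp_rot: [-180.0, -0.1, -20.9]
ft_force: [-0.1, 0.2, -2.1]
finger_gap: 33.2
```

```bash
python3 -c "
from h import *
s=sense();print(s['time'],s['tool_pos'],s['tcp_rot'],rel([420.3,274.6,9.3],[180,0,-20.9]))"
```

```text
29.3 [420.08845744 272.07742863 126.84549564] [-1.79997326e+02 -1.14953371e-01 -2.09498233e+01] (array([-0.   , -0.002, -0.001]), array([-0.09, -0.24, 11.75]))
```

Now lowering, ending slowly.

apply_moves(targets="0 0 0 -0.1 -0.24 2 2.5;0 0 0 -0.1 -0.24 4.5 2.5;0 0 0 -0.1 -0.24 7 2.5;0 0 0 -0.1 -0.24 9 2.5;0 0 0 -0.1 -0.24 10.5 2.5")

```text
time: 29.8
tool_pos: [419.4, 274.3, 20.2]
tcp_rot: [179.9, -0.0, -20.9]
ft_force: [-0.2, 0.6, -2.2]
finger_gap: 33.0
```

apply_moves(targets="0 0 0 0 0 0.3 2.5;0 0 0 0 0 0.6 2.5;0 0 0 0 0 0.8 2.5;0 0 0 0 0 1.0 2.5;0 0 0 0 0 1.1 2.5")

```text
time: 30.3
tool_pos: [420.4, 275.5, 11.4]
tcp_rot: [-179.9, -0.2, -20.9]
ft_force: [0.4, 0.7, -2.3]
finger_gap: 32.9
```

apply_moves(targets="0 0 0 0 0 0.05 2.5;0 0 0 0 0 0.1 2.5;0 0 0 0 0 0.15 2.5;0 0 0 0 0 0.15 2.5;0 0 0 0 0 0.15 2.5")

```text
time: 30.8
tool_pos: [420.0, 275.2, 9.3]
tcp_rot: [-180.0, -0.1, -20.9]
ft_force: [-0.1, 1.1, -2.5]
finger_gap: 33.0
```

apply_moves(targets="0 0 0 0 0 0.05 2.5;0 0 0 0 0 0.1 2.5;0 0 0 0 0 0.12 2.5;0 0 0 0 0 0.12 2.5;0 0 0 0 0 0.12 2.5")

```text
time: 31.3
tool_pos: [420.0, 275.3, 8.3]
tcp_rot: [-180.0, -0.1, -20.9]
ft_force: [-1.6, -1.5, 2.4]
finger_gap: 32.7
```

Contact with the felt. Opening to 5.5 cm only, because of the walls, then rising.

apply_moves(targets="0 0 0 0 0 0 4;0 0 0 0 0 0 4.8;0 0 0 0 0 0 5.5;0 0 0 0 0 0 5.5;0 0 0 0 0 0 5.5")

```text
time: 31.8
tool_pos: [420.0, 275.3, 8.1]
tcp_rot: [-180.0, -0.1, -20.9]
ft_force: [-0.0, -0.2, -0.2]
finger_gap: 55.3
```

apply_moves(targets="0 0 0 0 0 -1 5.5;0 0 0 0 0 -3 5.5;0 0 0 0 0 -6 5.5;0 0 0 0 0 -10 5.5;0 0 0 0 0 -14 5.5")

```text
time: 32.3
tool_pos: [419.2, 275.1, 149.9]
tcp_rot: [180.0, -0.1, -20.9]
ft_force: [0.8, -0.4, 0.8]
finger_gap: 55.0
```

apply_moves(targets="0 0 0 -2 -1 -3 5.5;0 0 0 -4 -3 -5 5.5;0 0 0 -6 -7 -8 5.5;0 0 0 -8 -11 -8 5.5;0 0 0 -9 -15 -8 5.5")

```text
time: 32.8
tool_pos: [388.5, 450.5, 231.2]
tcp_rot: [-179.8, -0.2, -20.8]
ft_force: [0.3, -0.6, 0.1]
finger_gap: 54.8
```

```bash
python3 -c "
from h import *
np.set_printoptions(precision=1,suppress=True)
M={n:camera_model(n) for n in('top','scene')}
print(sense()['tool_pos'],sense()['ft_force'])
o=[]
for n in M:
  i=snapshot(n);o.append(cv2.resize(i[60:330,60:460,::-1],(400,270)))
  b=cv2.imread('pics/%s0.png'%n);
  d=cv2.absdiff(i[:,:,::-1],b).max(2)>60
cv2.imwrite('pics/end.png',cv2.resize(np.hstack(o),(800,270)))
for q in('pot','scanner','jar','brush','teacup','seal'):
  D={n:place_of(n,q) for n in M}
  print(q,[(n,d['at'],round(d['confidence'],2)) for n in M for d in D[n][:1]])
  if D['top'] and D['scene']: print(*tri(*[ray(M[n],D[n][0]['at']) for n in M]))
"
```

```text
[388.5 450.5 231.2] [ 0.3 -0.6  0.1]
pot [('top', [256.9, 377.4], 0.6), ('scene', [163.2, 161.5], 0.66)]
[ 395.1 -308.4   12.4] [0.6, 0.6]
scanner [('top', [239.8, 130.3], 0.81), ('scene', [146.2, 344.1], 0.88)]
[422.3 275.   18.9] [2.5, 2.5]
jar [('top', [186.7, 375.4], 0.6), ('scene', [208.1, 161.1], 0.79)]
[ 562.7 -310.2    9.2] [5.1, 5.1]
brush [('top', [158.1, 143.2], 0.75), ('scene', [198.8, 360.3], 0.76)]
[622.7 263.2  10.1] [3.7, 3.7]
teacup [('top', [108.7, 192.0], 0.7), ('scene', [246.0, 324.4], 0.62)]
[751.1 137.1  -3.8] [10.0, 10.0]
seal [('top', [265.9, 247.0], 0.95), ('scene', [148.9, 256.9], 0.52)]
[368.6  -1.3  -6.3] [1.3, 1.3]
```

View pics/end.png

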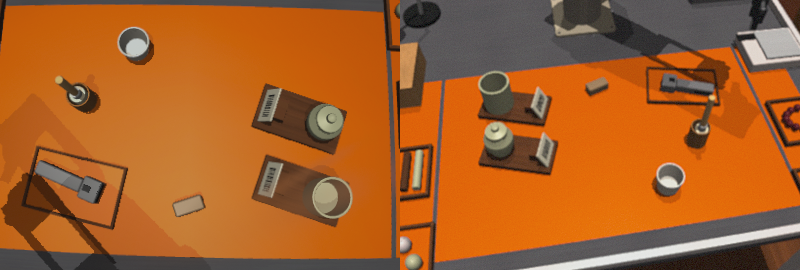

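Everything is in place: the brush stands in its tube, the scanner lies flat in its tray, and the pot and bystanders look unmoved. Handing in.

apply_moves(targets="0 0 0 0 0 0 5.5;0 0 0 0 0 0 5.5;0 0 0 0 0 0 5.5;0 0 0 0 0 0 5.5;0 0 0 0 0 0 5.5")

```text
time: 34.0
tool_pos: [388.9, 447.6, 227.9]
tcp_rot: [180.0, -0.1, -20.9]
ft_force: [-0.3, -0.3, -0.6]
finger_gap: 54.9
```

```bash
python3 -c "
from h import *
print(hand_in())"
```

```text
the job is handed in; nothing more can be done
None
```

The job is done and handed in at about 34 s of robot time (limit 72 s); no verdict was reported.

- **Brushing:** I took the brush from its tube and lowered it to the pot floor until it touched (about 5 N). I then raised it to about the rim, lowered it to the floor again (about 6 N), and stood it back in its tube.
- **Scanning:** I held the scanner with its window an estimated 75 mm from the middle of the pot's tag, tilted down 25° to face it squarely. It stayed steady for about 2.5 s. I then laid it back in its tray, touching down at the height it was picked up from.

**Last checks:**
- **Final pictures:** the brush is upright in the tube, the scanner is flat in the tray, and the pot, jar, teacup and block look unmoved. The robot was clear of everything.
- **Positions:** the networks' positions for the pot, jar, brush, scanner and block agree with the first ones to about 5 mm in the plane. The teacup differs by about 6 mm, with a poor fit between the two views (10 mm), and the arm never went near it. I put all of these differences down to network noise.
- **Heights:** my hand-measured heights came out about 5 mm lower than the text gives for the tag and pot rim. I used the text's heights there.
- **Scan distance:** this was worked out from the grasp and the pictures, not measured directly, so it could be off by up to about 8 mm.

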